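# Hang a welded bracket over the lip of the load bar

## Robot

A 6-joint arm with a two-finger parallel gripper is mounted at the origin on a cart in front of the work surface, level with it; the furniture and walls round the work are solid. World frame = base frame: x ahead of the robot, y to its left, z up, the work surface at z = 0. Lengths are in mm, angles in rad, forces in N, time in s.
With the tool pointing down it reaches from about 275 to 1000 mm from the base axis. Payload 8.4 kg.
Tool frame: the origin (TCP) lies at the centre of the arm's flange, where the gripper is bolted on; the fingertips stand 173 mm ahead of it and the grasp point (between the pads) lies 155 mm ahead of it (r.nose_length is the distance from the TCP to the fingertips, in mm); z points along the fingers, y is the direction in which the jaws open and shut (so a half turn about z gives the same grasp; the last joint's range is limited). The gripper opens to 85 mm and grips with 20 to 120 N. Pads are 22 mm wide; open, the fingers measure 114 mm over their backs; the gripper's body (76 mm by 85 mm) begins 54 mm behind the grasp point. The pads swing forward as they close: fully open they stand 13 mm farther back than shut.
Start: joints at [-1.132, 0.353, 1.633, -0, 1.155, -0.002], TCP at [266.664, -565.261, 404.681] pointing down, gripper open.
Joint ranges: [-2.63, 2.63], [-0.92, 2.1], [0.06, 2.66], [-1.3, 4.44], [0, 2.69], [-3.02, 3.02]. Speed limits (rad/s): [2.22, 2.22, 2.79, 3.14, 3.14, 3.14].

## Interface

Orientations are given as [roll, pitch, yaw] about the fixed x, y, z axes, in that order (R = Rz(yaw) Ry(pitch) Rx(roll)).
In Python, from rig import r, grab_frame, workorder gives the robot as it stands.
- The arm moves only by the tool carry_out, never from a script. Its argument "steps" is a list that holds one entry, the list of rows, each a list of 5 numbers: the opening in per cent of the stroke, from 0 (shut) to 100 (fully open), then the shift along the tool's x, y, z in m, then the turn about the tool's z in degrees. In form: [[[jaw, x, y, z, spin], ...]]. A call has 1 to 8 rows; each row is the pose to reach, as a shift and turn from the pose measured when the call began, along the tool's axes at that moment; what a row does not reach only later rows make up. A row lasts 1/10 s, in which the tool goes at most 50 mm and 8.59 degrees, less where a joint would pass 70% of its speed; a pose out of reach is approached as far as the arm can. A call with a gripper value outside its range is refused whole. The fingers move at their own pace and stop on an object; "squeeze" is the grip in N (left out, the last holds). Time passes only in rows, so rows that repeat a pose let the fingers close. It gives the time, the measured TCP pose, the force and the opening at its end, in the units of the state.
- r.sense(): the state, without advancing time (a new reading comes with each control period).
- grab_frame(name): name is "scene" or "top" or "wrist"; returns a dict with "image" (400x640x3 uint8, red, green, blue), "intrinsics" (3x3 intrinsics, pixels), "eye" and "rotation" of the camera in the world; the wrist camera has in their place "T_tool_cam" (4x4, takes a point from camera to tool coordinates, whose origin is the TCP and whose axes are the flange's). Camera axes: x right, y up, looking along -z (the intrinsics and any distortion apply to the point x, -y, -z); pixel columns grow to the right and rows downward; lengths in mm; the calibration is good to about 2 mm. A picture is of the moment at which its call begins: read the wrist's pose just before it. There is no depth.
- workorder.sign_off(): hands the job in, once; it reports no verdict.
The state is a dict: "clock": time; "qpos": joint angles; "qvel": joint speeds; "joint_efforts": joint torques, N m; "eef_pos": TCP position; "tcp_rot": TCP orientation; "contact_force": force on the tool from outside, world axes, zero at the start; "wrist_torque": the same for the moment, N m; "opening": opening from 0.0 (shut) to 1.0 (fully open).
Only numpy, scipy, OpenCV 4.12 (cv2) and the standard library are available. Lean on these libraries where they do the work, as an engineer would, in place of code of your own. Each camera call takes 0.05 s, during which the arm holds its last target.

## Task

Take the freshly welded hook bracket by its lug and hang it on the paint line's load bar: lift its tongue over the front lip, lower it into the channel behind the lip, and work it gently along the channel until the tongue drops fully home into a notch of the seat strip, any notch. Let go with the bracket hanging plumb and square on the bar; set it down softly, never pushing or dropping it on the bar with more than 60 N, and leave the things lying around where they are.

Things in the scene. Friction and masses are not known exactly. Their poses are not given: they have to be found in the camera images.
- bracket: C-shaped welded bracket of dark flat steel, 0.6 kg, standing on its foot. Origin: underside, below tongue and lug (x=y=0, also the balance point); z up, x toward the C's open side (away from the robot at yaw 0). Foot x -43..+66 mm, 60 wide, 8 thick, curb 28 high at +x end; upright x -43..-37, 25 wide; top arm x -43..+8, 25 wide, z 140..150
- lug (a point): grip point 178 mm above the bracket's underside, in its lug: a flat tab standing on the top arm, 10 mm thick in the bracket's x, 25 mm wide in its y, z 150 to 195 mm; may be gripped across either. The C's free throat below the tongue is 97 mm (77 above the curb) high
- tongue_tip (a point): middle of the end of the tongue that hangs from the top arm, straight below the lug, 105 mm above the bracket's underside; the tongue is 7 mm thick in the bracket's x, 16 mm wide in its y, 35 mm long, its end corners rounded 3 mm
- load_bar: grey U channel 300 mm long along its own y, open upward, on a stand fixed to the table; origin on the table under its middle, x away from the robot at yaw 0, z up. Underside z 129 mm. Posts 30 mm square, feet 80x50 mm, at y -135 and +135 mm: keep the bracket within 85 mm of the middle. Flat 5 mm tie bar between the feet. Hang the bracket with its x along the bar's x, foot passing below the channel
- channel (a point): middle of the channel at the height of the seat strip's teeth (z 155 mm); axes as load_bar. Channel 14 mm wide inside (x -7..+7). Front plate with rolled anti-jump lip: x -13..-7, top z 172 mm. Back plate: x 7..11, top z 172 mm. Rigid, does not give. Tongue tip resting on a tooth: z 155; seated in a notch: z 141, arm then 4 mm above the lip
- notch_level (a point): middle of the bar at the height of the notch bottoms (z 141 mm), fixed to the bar, NOT to the strip. The seat strip in the channel has 5 flat-topped teeth and 4 notches between them, 20 mm wide along y, 14 mm deep, shoulders rounded 3 mm, pitch 50 mm. It is clamped anywhere up to 25 mm either way along y, so notch places are not measured: feel for one, or see it from above
- pipe_offcut: bystander: rusty pipe offcut standing on end beside the bracket, 43 mm diameter, 56 mm high; origin at the centre of its underside
- antispatter_tin: bystander: dark grey round tin with screw lid, 74 mm diameter, 69 mm high; origin at the centre of its underside
- nut_m20: bystander: steel hexagon nut, 34 mm across corners, 16 mm high, lying behind the load bar; origin at the centre of its underside
- bolt_m16: bystander: steel bolt 81 mm long, 28 mm high at its head, lying behind the load bar; origin under its middle
- gas_nozzle_1: bystander: brass-coloured tapered gas nozzle, 68 mm long, 21 mm diameter, lying beside the bracket on its right (-y) side; origin under its middle
There are look-alikes about, which are no part of the job. What is shaped like the bracket but yellow is not meant.

How it is judged (in metres and radians):
On the way, in this order (a step that is already met when the one before it is completed fails the run):
1. the bracket is lifted clear of the table (height (world z) of bracket above 0.04 m), for 0.2 s.
2. its tongue is over the lip and down in the channel behind it (x of tongue_tip in the frame of load_bar between -0.007 and 0.007 m and z of tongue_tip in the frame of load_bar below 0.168 m), for 0.2 s.
At the end, for the whole second after the job is handed in: The tongue is behind the lip and home in a notch (tip 136 to 146 mm above the table, i.e. within 5 mm of the notch bottom and well below the tooth tops), the bracket hangs within 0.2 rad of plumb and 0.2 rad of square to the bar, released and at rest (z of tongue_tip in the frame of load_bar between 0.136 and 0.146 m and x of tongue_tip in the frame of load_bar between -0.007 and 0.007 m and y of tongue_tip in the frame of load_bar between -0.125 and 0.125 m and angle between bracket's own z axis and vertical below 0.2 rad and angle between the x axis of bracket and the x axis of load_bar, either way round below 0.2 rad and linear speed of bracket below 0.02 m/s and contact force between bracket and the fingers below 0.2 N); the robot touches nothing.
It fails at once if the bracket is pushed or dropped on the load bar with more than 60 N (contact force between bracket and load_bar above 60 N).
It fails at once if a bystander (pipe offcut, tin, nut, bolt, gas nozzle) is moved by more than 30 mm (distance of any of pipe_offcut, antispatter_tin, nut_m20, bolt_m16, gas_nozzle_1 from where it was at the start of the episode above 0.03 m).
It also fails if it takes over 61 s, if anything falls off the work surface, if the arm or the gripper's body presses on something with over 40 N, if the wrist force passes 120 N, or if a joint passes its speed limit or range.

## Working session

There is one attempt and no reset: what is moved stays moved. The work goes in short steps, Python scripts to look and compute and a tool call to move; the robot and the scene stay as the last step left them, time stands still between calls to the robot, and variables do not carry over. Pictures are saved under pics/ and viewed, and the job is handed in when it is done.

Besides the shell and the picture viewer there is one more tool, called after "Call:" as name(argument=value, ...), one argument or row to a line, values as JSON. carry_out: Moves the arm, as the interface text tells. Its arguments: {"type":"object","properties":{"steps":{"type":"array","items":{"type":"array","items":{"type":"array","items":{"type":"number"}}}},"squeeze":{"type":"number"}},"required":["steps"]}

```bash
mkdir -p pics; ls; python3 - <<'E'
from rig import r, grab_frame, workorder
import cv2
print(r.sense())
for n in ["scene","top","wrist"]:
    f=grab_frame(n); cv2.imwrite(f"pics/{n}0.png",f["image"][:,:,::-1]); print(n,{k:v for k,v in f.items() if k!="image"})
E
```

```text
pics
{'clock': 0.0, 'qpos': array([-1.13241528e+00,  3.53648354e-01,  1.63413321e+00, -1.65013348e-05,
        1.15518188e+00, -2.39666024e-03]), 'qvel': array([ 0.00122913,  0.0007738 , -0.00085838,  0.00055162,  0.00129913,
       -0.00062101]), 'joint_efforts': array([ 4.04086040e-04, -6.05252409e+01, -3.42065227e+01, -9.90897365e-05,
        9.48579371e-03,  3.13968030e-05]), 'eef_pos': array([ 266.55306179, -565.05294258,  403.96177687]), 'tcp_rot': array([-3.14022183e+00,  1.18020411e-05,  4.40784393e-01]), 'contact_force': array([-0.020403  ,  0.13025714,  0.85868473]), 'wrist_torque': array([0.00365871, 0.00892268, 0.04362806]), 'opening': 0.9972782320305981}
scene {'intrinsics': array([[483.85095928,   0.        , 320.41123126],
       [  0.        , 483.85095928, 208.1082815 ],
       [  0.        ,   0.        ,   1.        ]]), 'eye': array([1559.8900071 ,  157.83988611,  876.99569484]), 'rotation': array([ 0.91542307, -0.01223738,  1.7507335 ])}
top {'intrinsics': array([[486.19286799,   0.        , 317.49385638],
       [  0.        , 486.19286799, 189.87074612],
       [  0.        ,   0.        ,   1.        ]]), 'eye': array([ 242.95166356,  -31.13906049, 1577.15129313]), 'rotation': array([ 0.21245135, -0.00423595, -1.48413429])}
wrist {'intrinsics': array([[315.78839244,   0.        , 323.13515886],
       [  0.        , 315.78839244, 202.07301117],
       [  0.        ,   0.        ,   1.        ]]), 'T_tool_cam': array([[ 1.43744003e-03,  9.54169366e-01,  2.99263687e-01,
         7.62655159e+01],
       [ 9.99998911e-01, -1.47135938e-03, -1.11982904e-04,
         8.73361125e-01],
       [ 3.33473775e-04,  2.99263522e-01, -9.54170442e-01,
         3.15589538e+01],
       [ 0.00000000e+00,  0.00000000e+00,  0.00000000e+00,
         1.00000000e+00]])}
```

View pics/scene0.png

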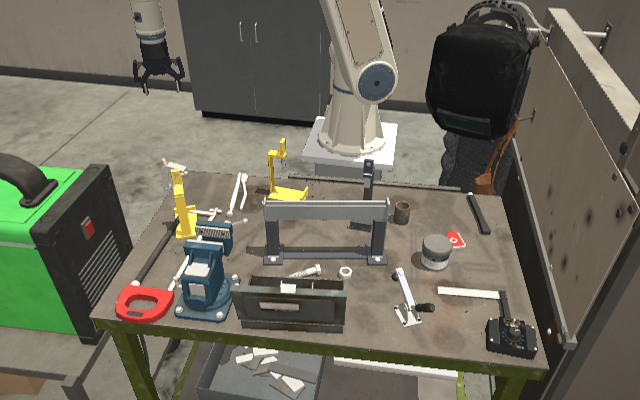

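View pics/top0.png

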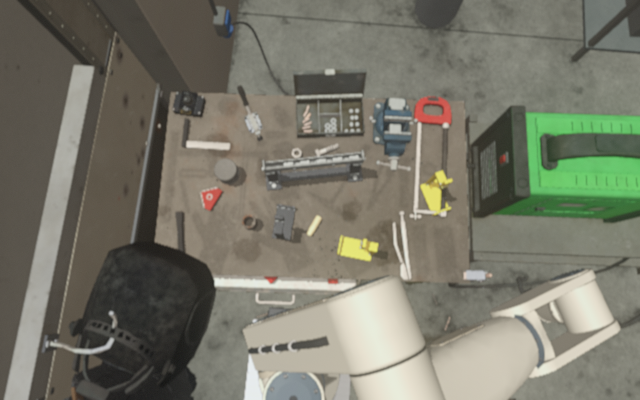

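View pics/wrist0.png

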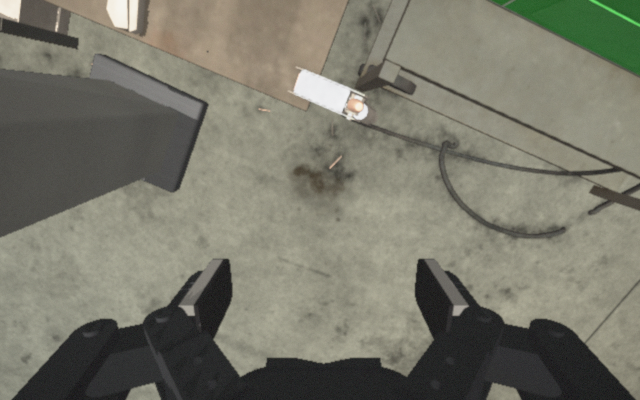

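Candidates: the dark bracket at top (284,222) / scene (368,190), and yellow look-alikes at top (357,247) and (435,195). The dark one matches the description, so I'll check it in close crops.

```bash
cat > h.py <<'E'
import numpy as np, cv2
from scipy.spatial.transform import Rotation as Ro
from rig import r, grab_frame, workorder
def cam(f,s=None):
    K=f["intrinsics"]
    if "eye" in f: return K,Ro.from_euler('xyz',f["rotation"]).as_matrix(),np.array(f["eye"])
    T=f["T_tool_cam"]; Rt=Ro.from_euler('xyz',s["tcp_rot"]).as_matrix()
    return K,Rt@T[:3,:3],s["eef_pos"]+Rt@T[:3,3]
def proj(c,P):
    K,R,e=c; p=(np.atleast_2d(P)-e)@R; p=p*[1,-1,-1]; q=p@K.T; return q[:,:2]/q[:,2:]
def ray(c,uv,z):
    K,R,e=c; d=np.linalg.inv(K)@[uv[0],uv[1],1]; d=R@(d*[1,-1,-1]); return e+d*(z-e[2])/d[2]
def save(name,img,crop=None,k=1):
    if crop: x0,y0,x1,y1=crop; img=img[y0:y1,x0:x1]
    img=cv2.resize(img,None,fx=k,fy=k,interpolation=cv2.INTER_CUBIC) if k!=1 else img
    cv2.imwrite(f"pics/{name}.png",np.ascontiguousarray(img[:,:,::-1]))
E
python3 - <<'E'
from h import *
a=cv2.imread("pics/top0.png")[:,:,::-1]; b=cv2.imread("pics/scene0.png")[:,:,::-1]
save("topc",a,(200,130,400,270),4); save("scenec",b,(250,130,450,280),4)
f=grab_frame("top");c=cam(f)
for n,uv,z in [("bracket",(284,222),0),("barL",(263,167),172),("barR",(364,157),172)]: print(n,ray(c,uv,z).round())
E
```

```text
bracket [466.  91.   0.]
barL [601. 157. 172.]
barR [ 658. -141.  172.]
```

View pics/topc.png

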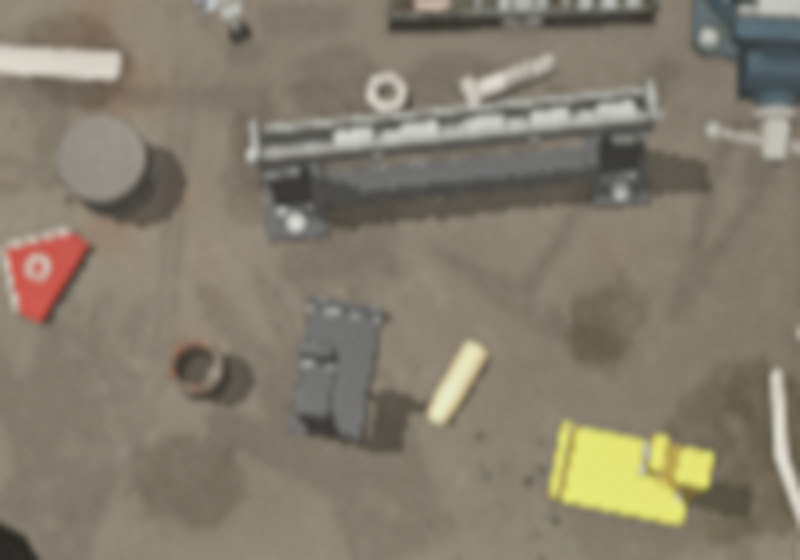

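View pics/scenec.png

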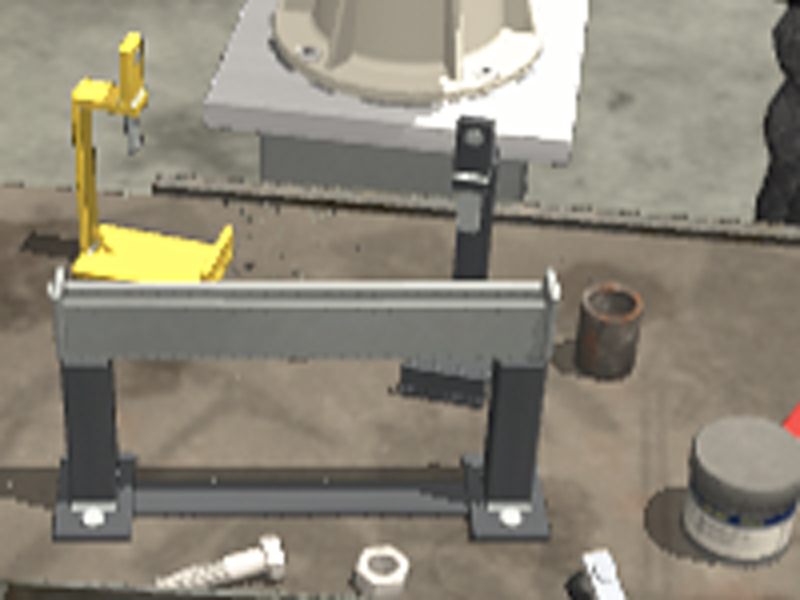

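```bash
python3 - <<'E'
from h import *
s=r.sense()
ct=cam(grab_frame("top"));cs=cam(grab_frame("scene"))
def tri(u,v):
    K,R,e=ct; K2,R2,e2=cs
    d=R@((np.linalg.inv(K)@[*u,1])*[1,-1,-1]); d2=R2@((np.linalg.inv(K2)@[*v,1])*[1,-1,-1])
    A=np.c_[d,-d2]; t=np.linalg.lstsq(A,e2-e,rcond=None)[0]; p,q=e+d*t[0],e2+d2*t[1]; return ((p+q)/2).round(1),np.linalg.norm(p-q).round(1)
print("lugtop",tri((280,218),(368.7,160)))
print("lugtop z195 top",ray(ct,(280,218.5),195), "scene",ray(cs,(368.7,160.5),195))
# foot corners (z=8) front edge curb top z28
for n,uv,z in [("curbL",(277.5,206),28),("curbR",(295.5,209),28),("footnearR",(290.5,239.5),8),("footnearL",(273,237.5),8)]: print(n,ray(ct,uv,z).round(1))
# notches at z155
for x,y in [(387,134),(451,127),(518,120),(585,113)]: print(ray(ct,(200+x/4,130+y/4),150).round(1))
# bar front lip top outer edge line
for x,y in [(262,161),(648,113)]: print("front",ray(ct,(200+x/4,130+y/4),172).round(1))
for x,y in [(262,125),(648,86)]: print("back",ray(ct,(200+x/4,130+y/4),172).round(1))
for x,y in [(375,131),(0,0)]: pass
E
```

```text
lugtop (array([449. ,  92.4, 191.7]), np.float64(6.3))
lugtop z195 top [447.30334622  88.78161754 195.        ] scene [456.15895878  96.0432282  195.        ]
curbL [511.9 115.5  28. ]
curbR [507.2  56.6  28. ]
footnearR [409.7  64.2   8. ]
footnearL [411.3 121.2   8. ]
[626.3  59.4 150. ]
[636.1  11.4 150. ]
[646.  -38.9 150. ]
[656.  -89.3 150. ]
front [591.5 148.8 172. ]
front [ 653.8 -135.4  172. ]
back [619.1 151.8 172. ]
back [ 674.8 -134.   172. ]
```

```bash
cat >> h.py <<'E'
def go(pos=None,yaw=None,lug=None):
    """shift (m) + spin(deg) to tcp pos (mm), tool yaw"""
    s=r.sense(); R=Ro.from_euler('xyz',s["tcp_rot"]).as_matrix()
    d=R.T@(np.array(pos)-s["eef_pos"])/1000
    sp=0
    if yaw is not None:
        t=np.array([np.cos(yaw),np.sin(yaw),0]); a=R.T@t; sp=np.degrees(np.arctan2(a[1],a[0]))
    print("shift",d.round(4),"spin",round(sp,2)); return d,sp
E
python3 - <<'E'
from h import *
go([350,-250,440],1.0); go([450,60,450],1.506)
E
```

```text
shift [ 0.2099 -0.2495 -0.0355] spin -32.04
shift [ 0.4326 -0.4872 -0.0454] spin -61.03
```

Call:
carry_out(
  steps=[
    [[100, 0.21, -0.25, -0.036, -32], [100, 0.21, -0.25, -0.036, -32], [100, 0.21, -0.25, -0.036, -32], [100, 0.21, -0.25, -0.036, -32], [100, 0.21, -0.25, -0.036, -32], [100, 0.433, -0.487, -0.045, -61], [100, 0.433, -0.487, -0.045, -61], [100, 0.433, -0.487, -0.045, -61]],
  ],
)

```text
clock: 1.1
eef_pos: [374.7, -180.1, 438.9]
tcp_rot: [3.141, -0.0, 1.455]
contact_force: [1.3, 0.1, 0.2]
opening: 0.998
```

```bash
python3 - <<'E'
from h import *
go([450,60,450],1.506)
E
```

```text
shift [ 0.2472  0.047  -0.011 ] spin -2.93
```

Call:
carry_out(
  steps=[
    [[100, 0.247, 0.047, -0.011, -2.9], [100, 0.247, 0.047, -0.011, -2.9], [100, 0.247, 0.047, -0.011, -2.9], [100, 0.247, 0.047, -0.011, -2.9], [100, 0.247, 0.047, -0.011, -2.9], [100, 0.247, 0.047, -0.011, -2.9], [100, 0.247, 0.047, -0.011, -2.9]],
  ],
)

```text
clock: 1.8
eef_pos: [450.0, 61.0, 449.9]
tcp_rot: [3.141, 0.0, 1.509]
contact_force: [-0.1, -0.7, 0.8]
opening: 0.993
```

```bash
python3 - <<'E'
from h import *
s=r.sense();f=grab_frame("wrist"); save("w1",f["image"]); c=cam(f,s)
print(s["eef_pos"],s["tcp_rot"],s["qpos"])
np.save("w1.npy",np.array([c],dtype=object),allow_pickle=True)
E
```

```text
[450.04103987  61.01387095 449.92500793] [3.14113986e+00 1.62200387e-04 1.50882890e+00] [ 1.31541402e-01  3.42042567e-02  1.92776137e+00 -2.66412460e-04
  1.17921389e+00  1.93610418e-01]Traceback (most recent call last):
  File "<stdin>", line 4, in <module>
ValueError: could not broadcast input array from shape (3,3) into shape (3,)
```

View pics/w1.png

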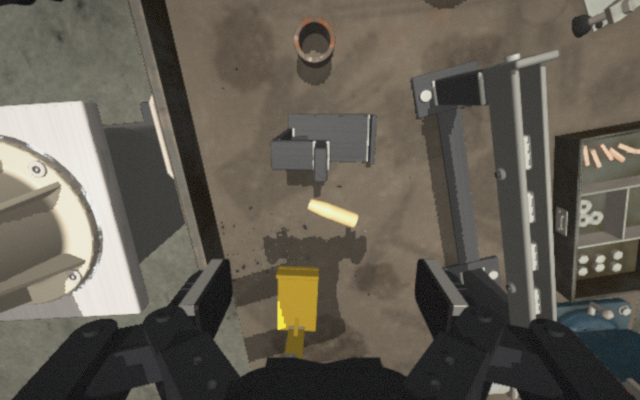

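```bash
cat >> h.py <<'E'
def TP(P,x,y,yaw):
    c,s=np.cos(yaw),np.sin(yaw); P=np.atleast_2d(P).astype(float); return np.c_[x+c*P[:,0]-s*P[:,1], y+s*P[:,0]+c*P[:,1], P[:,2]]
def box(a,b,c,d,e,f): return np.array([[x,y,z] for x in(a,b) for y in(c,d) for z in(e,f)],float)
def drawbox(img,c,P,col,k=1,off=(0,0)):
    q=(proj(c,P)-off)*k
    for i in range(8):
        for b in (1,2,4):
            j=i^b
            if i<j: cv2.line(img,tuple(int(v*16) for v in q[i]),tuple(int(v*16) for v in q[j]),col,1,cv2.LINE_AA,4)
BR=[box(-43,66,-30,30,0,8),box(60,66,-30,30,8,28),box(-43,-37,-12.5,12.5,8,140),box(-43,8,-12.5,12.5,140,150),box(-5,5,-12.5,12.5,150,195)]
BAR=[box(-13,-7,-150,150,129,172),box(7,11,-150,150,129,172)]
E
python3 - <<'E'
from h import *
s=r.sense();f=grab_frame("wrist"); c=cam(f,s)
x0,y0,x1,y1=260,100,390,200;k=6
im=cv2.resize(np.ascontiguousarray(f["image"][y0:y1,x0:x1]),None,fx=k,fy=k,interpolation=cv2.INTER_CUBIC)
save("w1raw",im)
for b in BR: drawbox(im,c,TP(b,450,91,-0.065),(255,0,0),k,(x0,y0))
save("w1fit",im)
save("w1bar",f["image"],(400,40,570,330),2)
E
```

```text
(no output)
```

View pics/w1raw.png

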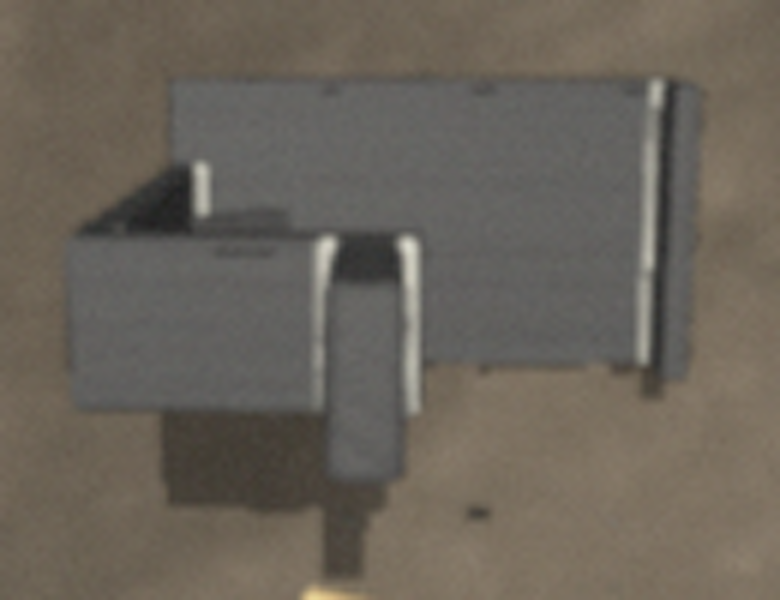

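View pics/w1fit.png

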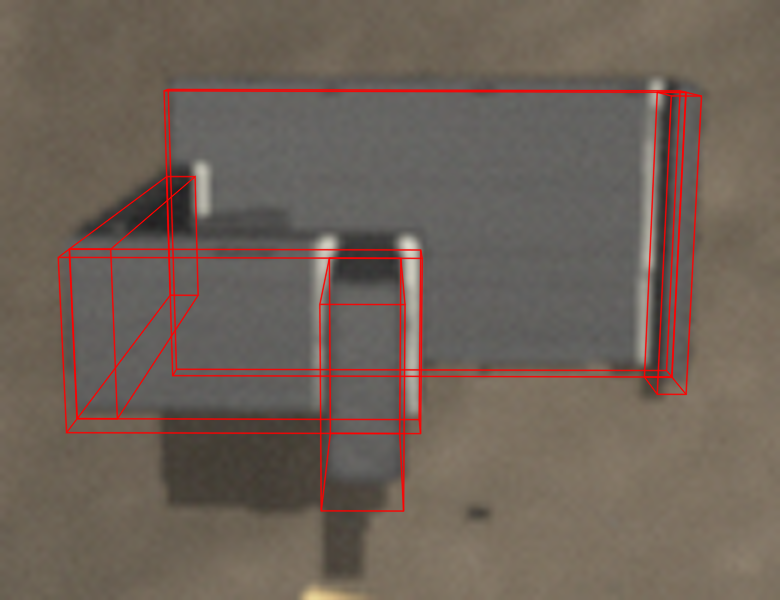

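View pics/w1bar.png

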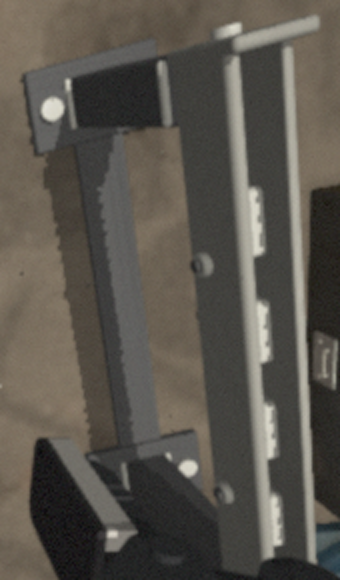

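```bash
python3 - <<'E'
from h import *
from scipy.optimize import least_squares
s=r.sense();f=grab_frame("wrist"); c=cam(f,s)
M=np.array([[-5,-12.5,195],[5,-12.5,195],[-5,12.5,195],[5,12.5,195],[-43,12.5,150],[-43,-12.5,150],[66,30,28],[66,-30,28],[-43,30,8]],float)
u=np.array([[328,478],[404,478],[330,283],[402,283],[72,237],[72,408],[697,90],[687,378],[172,82]])/6+[260,100]
g=lambda p:(proj(c,TP(M,*p))-u).ravel()
o=least_squares(g,[450,91,-.05]);print(o.x.round(4));print((o.fun.reshape(-1,2)).round(2))
o=least_squares(lambda p:(proj(c,TP(M,*p[:3])+[0,0,p[3]])-u).ravel(),[450,91,-.05,0]);print(o.x.round(4),o.fun.round(1))
# bar: lip left edge top, back plate
def b(x,y): return (400+x/2,40+y/2)
for n,p in [("lipTopFar",(236,55)),("lip mid",(257,330)),("lip low",(268,545)),("backFar",(288,47)),("backmid",(299,300)),("backlow",(312,520))]: print(n,ray(c,b(*p),172).round(1))
for p in [(261,250),(268,360),(276,458),(283,545), (255,190),(261,302),(268,402),(276,492)]: print(ray(c,b(*p),155).round(1))
E
```

```text
[ 4.508011e+02  9.317540e+01 -7.140000e-02]
[[-0.37  1.44]
 [ 0.74  1.55]
 [-0.73 -0.74]
 [ 1.51 -0.63]
 [-1.66 -0.48]
 [-0.43  0.44]
 [ 1.49 -1.34]
 [ 0.3   0.59]
 [-0.8  -1.22]]
[ 4.504596e+02  9.177030e+01 -7.010000e-02 -9.204200e+00] [-0.3  0.4  0.2  0.5 -0.7 -0.4  0.9 -0.3 -0.2  0.1  1.   0.  -0.  -0.4
 -1.   0.3 -0.2 -0.2]
lipTopFar [596.5 150.  172. ]
lip mid [617.6  44.3 172. ]
lip low [636.2 -60.8 172. ]
backFar [614.8 151.5 172. ]
backmid [632.9  56.1 172. ]
backlow [654.3 -48.6 172. ]
[625.9  73.8 155. ]
[635.6  23.6 155. ]
[646.  -26.1 155. ]
[656.1 -74.8 155. ]
[620.2  99.  155. ]
[629.   50.8 155. ]
[638.4   3.  155. ]
[648.5 -44.5 155. ]
```

```bash
python3 - <<'E'
from h import *
go([450.6,92.3,385],1.500)
E
```

```text
shift [ 0.0335 -0.0013  0.0648] spin 0.26
```

Call:
carry_out(
  steps=[
    [[100, 0.0335, -0.0013, 0.0, 0.3], [100, 0.0335, -0.0013, 0.035, 0.3], [100, 0.0335, -0.0013, 0.065, 0.3], [100, 0.0335, -0.0013, 0.065, 0.3], [100, 0.0335, -0.0013, 0.065, 0.3]],
  ],
)

```text
clock: 2.45
eef_pos: [450.6, 91.2, 385.2]
tcp_rot: [-3.141, 0.001, 1.497]
contact_force: [0.8, 0.4, 0.4]
opening: 1.002
```

```bash
python3 - <<'E'
from h import *
s=r.sense();f=grab_frame("wrist"); c=cam(f,s)
im=f["image"].copy()
print(s["eef_pos"],s["tcp_rot"])
for b in BR[-2:]: drawbox(im,c,TP(b,450.6,92.3,-.071),(255,0,0))
save("w2",im)
E
```

```text
[450.60508386  91.21287177 385.21766081] [-3.14092119e+00  7.24247404e-04  1.49735580e+00]
```

View pics/w2.png

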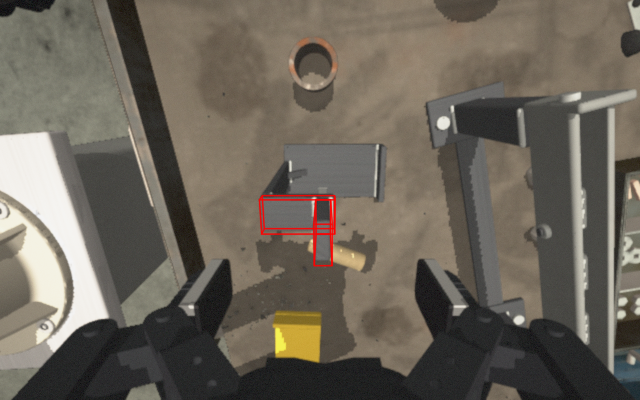

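Call:
carry_out(
  steps=[
    [[100, 0.001, 0, 0.03, 0], [100, 0.001, 0, 0.052, 0], [100, 0.001, 0, 0.052, 0]],
  ],
  squeeze=60,
)

```text
clock: 2.8
eef_pos: [450.9, 91.9, 333.5]
tcp_rot: [-3.141, 0.001, 1.497]
contact_force: [-0.1, 0.1, 0.5]
opening: 0.998
```

```bash
python3 - <<'E'
from h import *
s=r.sense();f=grab_frame("wrist"); c=cam(f,s)
print(s["eef_pos"],s["tcp_rot"],s["contact_force"])
save("w3",f["image"])
E
```

```text
[450.86202058  91.87567498 333.48778372] [-3.14102215e+00  7.31179963e-04  1.49672474e+00] [-0.06095351  0.08631099  0.54591885]
```

View pics/w3.png

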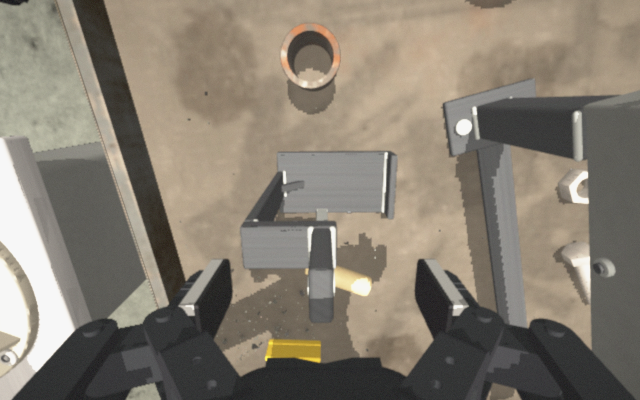

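Call:
carry_out(
  steps=[
    [[0, 0, 0, 0, 0], [0, 0, 0, 0, 0], [0, 0, 0, 0, 0], [0, 0, 0, 0, 0], [0, 0, 0, 0, 0], [0, 0, 0, 0, 0], [0, 0, 0, 0, 0], [0, 0, 0, 0, 0]],
  ],
  squeeze=60,
)

```text
clock: 3.65
eef_pos: [451.2, 92.0, 334.6]
tcp_rot: [3.141, 0.001, 1.497]
contact_force: [-2.9, -0.7, 3.1]
opening: 0.11
```

```bash
python3 - <<'E'
from h import *
s=r.sense();f=grab_frame("wrist"); c=cam(f,s)
print(s["eef_pos"],s["tcp_rot"],s["contact_force"],s["opening"])
save("w4",f["image"])
E
```

```text
[451.16325431  92.01589429 334.62273191] [3.14140996e+00 5.50647816e-04 1.49691118e+00] [-2.91337898 -0.73156482  3.07902168] 0.11000366815466157
```

View pics/w4.png

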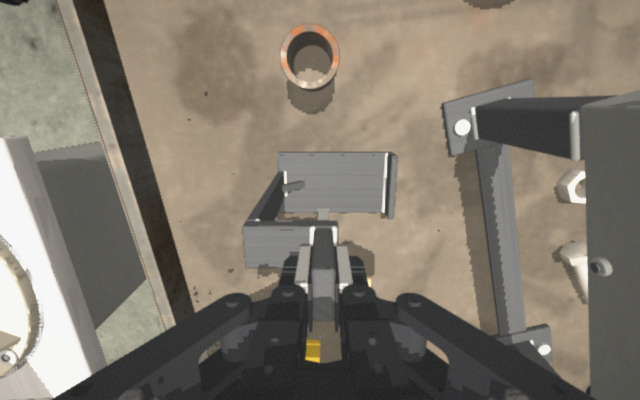

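Call:
carry_out(
  steps=[
    [[0, 0, 0, -0.02, 0], [0, 0, 0, -0.05, 0], [0, 0, 0, -0.085, 0], [0, 0, 0, -0.085, 0], [0, 0, 0, -0.085, 0]],
  ],
)

```text
clock: 4.2
eef_pos: [451.0, 92.0, 419.0]
tcp_rot: [3.141, 0.0, 1.497]
contact_force: [-0.1, -0.6, -7.2]
opening: 0.11
```

```bash
python3 - <<'E'
from h import *
s=r.sense(); print(s["eef_pos"],s["tcp_rot"],s["contact_force"],s["wrist_torque"],s["opening"])
f=grab_frame("wrist");save("w5",f["image"])
go([525,-8,417],1.761)
E
```

```text
[450.96415657  92.03634198 419.04759577] [3.14098781e+00 4.05979661e-04 1.49688172e+00] [-0.08385882 -0.58638856 -7.20823251] [-0.11020695  0.07377118  0.00289105] 0.1096206539197669
shift [-0.0942  0.0816  0.0011] spin -15.14
```

View pics/w5.png

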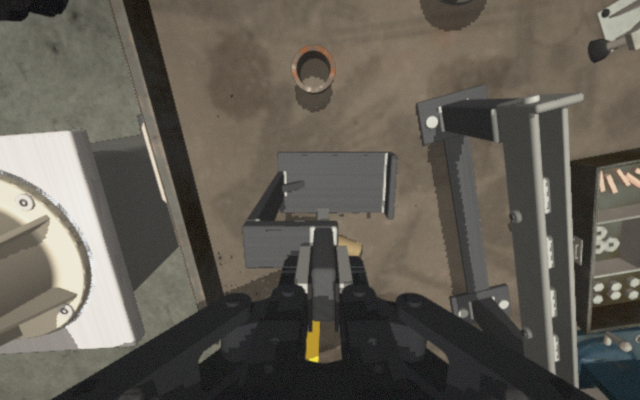

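Call:
carry_out(
  steps=[
    [[0, -0.03, 0.027, 0.001, -5], [0, -0.06, 0.055, 0.001, -10], [0, -0.094, 0.082, 0.001, -15.1], [0, -0.094, 0.082, 0.001, -15.1], [0, -0.094, 0.082, 0.001, -15.1], [0, -0.094, 0.082, 0.001, -15.1]],
  ],
)

```text
clock: 4.85
eef_pos: [524.6, -7.7, 415.1]
tcp_rot: [-3.136, -0.001, 1.76]
contact_force: [-0.4, 0.5, -6.6]
opening: 0.105
```

```bash
python3 - <<'E'
from h import *
s=r.sense(); print(s["eef_pos"],s["tcp_rot"],s["contact_force"])
f=grab_frame("wrist");c=cam(f,s)
im=f["image"].copy(); save("w6",im,None,1)
B=np.array([623.8*np.cos(.19)+113*np.sin(.19),623.8*np.sin(.19)-113*np.cos(.19)]); print(B)
for b in BAR: drawbox(im,c,TP(b,*B,.19),(255,0,0))
e=s["eef_pos"]
for b in BR: drawbox(im,c,TP(b,e[0],e[1],s["tcp_rot"][2]-np.pi/2)+[0,0,e[2]-334.6],(0,255,0))
save("w6f",im)
t=grab_frame("top")["image"]; save("t6",t,(240,120,400,240),5)
go([*(np.array([632.9,12.5])),417],1.761)
E
```

```text
[524.62247941  -7.68206509 415.10315726] [-3.13606894e+00 -5.01065125e-04  1.75982865e+00] [-0.40571648  0.47308951 -6.591251  ]
[633.915297     6.84370012]
shift [-0.001   0.1099 -0.0014] spin -0.01
```

View pics/w6.png

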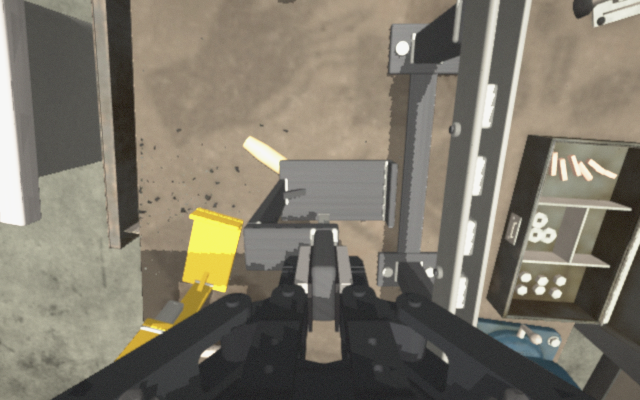

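View pics/w6f.png

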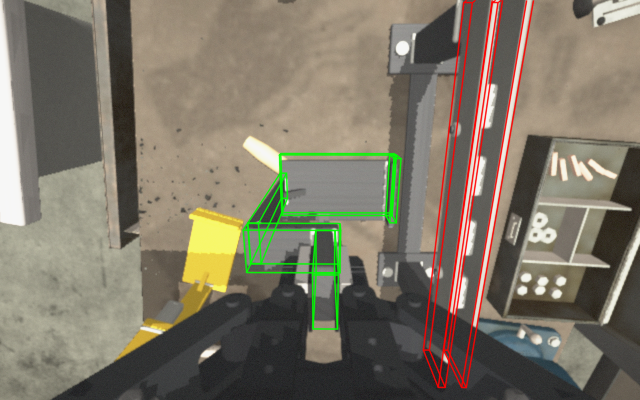

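View pics/t6.png

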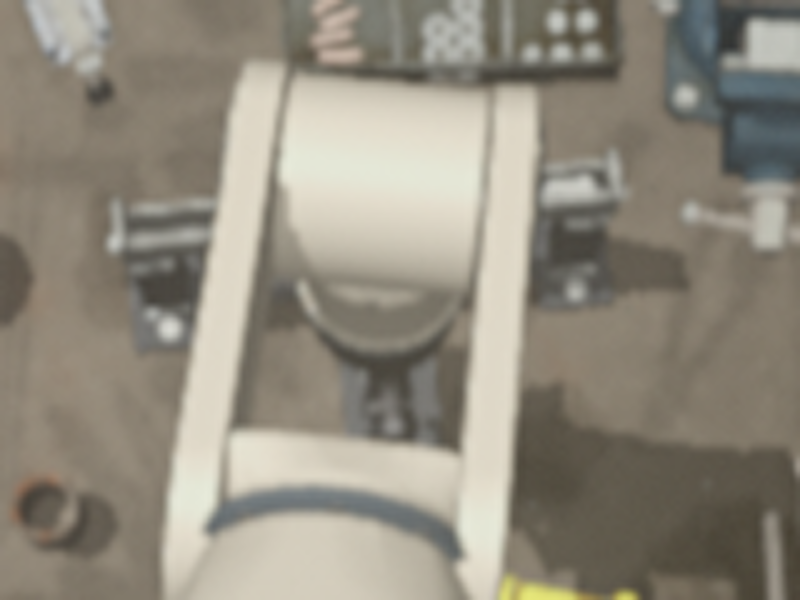

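```bash
python3 - <<'E'
from h import *
a=cv2.imread("pics/w6f.png")[:,:,::-1];b=cv2.imread("pics/w6.png")[:,:,::-1]
x=np.hstack([a[0:150,430:550],b[0:150,430:550]]);save("z1",x,None,3.2)
x=np.hstack([a[150:330,410:530],b[150:330,410:530]]);save("z2",x,None,3.2)
E
```

```text
(no output)
```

View pics/z1.png

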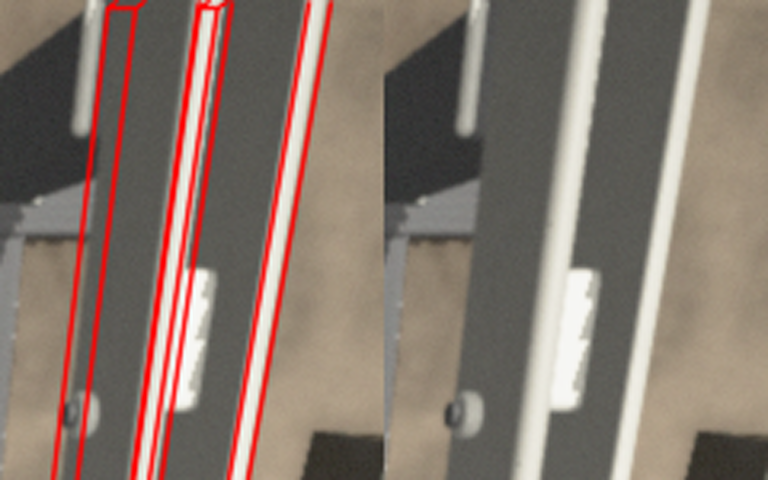

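View pics/z2.png

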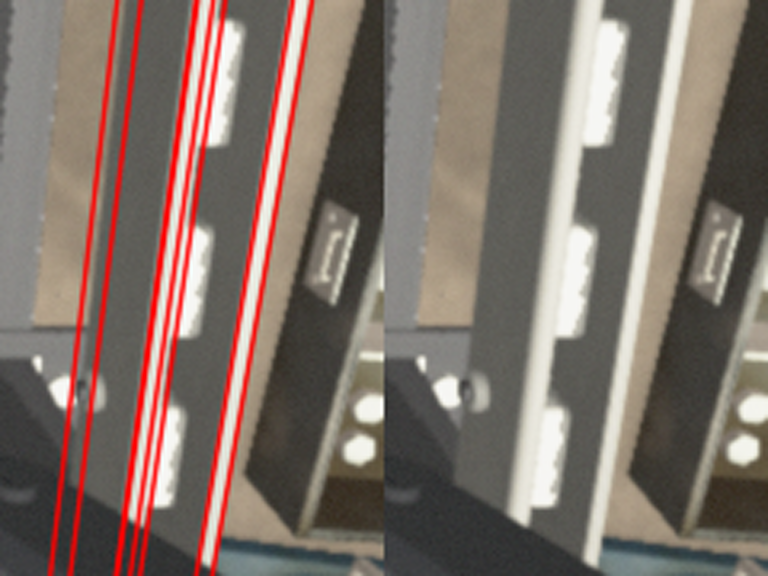

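```bash
python3 - <<'E'
from h import *
s=r.sense(); f=grab_frame("wrist");c=cam(f,s)
B=np.array([633.9,6.85]);R=np.array([[np.cos(.19),np.sin(.19)],[-np.sin(.19),np.cos(.19)]])
for u in [(491,83.7),(485,128),(481,156.2),(475,195.3),(472,219.4),(467,254.7),(463,276.5),(459,307.8)]:
    print(u,(R@(ray(c,u,155)[:2]-B)).round(1))
# top image original notches & ends
c=cam(grab_frame("top"))
for x,y in [(387,134),(451,127),(518,120),(585,113)]: print("top",(R@(ray(c,(200+x/4,130+y/4),155)[:2]-B)).round(1))
E
```

```text
(491, 83.7) [ 3.3 95.1]
(485, 128) [ 3.8 65.7]
(481, 156.2) [ 4.  45.7]
(475, 195.3) [ 3.9 16.1]
(472, 219.4) [ 4.4 -3.3]
(467, 254.7) [  4.7 -33.5]
(463, 276.5) [  4.1 -53.2]
(459, 307.8) [  4.8 -83.3]
top [ 1.1 52.9]
top [1.6 4.2]
top [  1.9 -46.9]
top [  2.2 -98.1]
```

Call:
carry_out(
  steps=[
    [[0, -0.001, 0.03, -0.001, 0], [0, -0.001, 0.06, -0.001, 0], [0, -0.001, 0.085, -0.001, 0], [0, -0.001, 0.1, -0.001, 0], [0, -0.001, 0.11, -0.001, 0], [0, -0.001, 0.11, -0.001, 0], [0, -0.001, 0.11, -0.001, 0], [0, -0.001, 0.11, -0.001, 0]],
  ],
)

```text
clock: 5.85
eef_pos: [632.3, 12.6, 417.4]
tcp_rot: [-3.138, 0.0, 1.761]
contact_force: [-0.0, 0.3, -6.8]
opening: 0.106
```

```bash
cat > chk.py <<'E'
from h import *
import sys
s=r.sense(); print(s["clock"],s["eef_pos"].round(2),s["tcp_rot"].round(4),s["contact_force"].round(2),s["wrist_torque"].round(2))
f=grab_frame("wrist");c=cam(f,s); n=sys.argv[1]
B=np.array([633.9,6.85]);R=np.array([[np.cos(.19),np.sin(.19)],[-np.sin(.19),np.cos(.19)]])
print("bar frame",(R@(s["eef_pos"][:2]-B)).round(2),"tip z",s["eef_pos"][2]-334.6+105)
save(n,f["image"],(200,60,460,330),2.2)
E
python3 chk.py w7; python3 - <<'E'
from h import *
go([632.8,12.7,415],1.761)
save("s7",grab_frame("scene")["image"],(250,130,450,280),4)
E
```

```text
5.85 [632.34  12.57 417.41] [-3.1383e+00  3.0000e-04  1.7614e+00] [-0.02  0.28 -6.84] [-0.05 -0.   -0.05]
bar frame [-0.45  5.91] tip z 187.80832138005064
shift [0.0001 0.0004 0.0025] spin 0.01
```

View pics/w7.png

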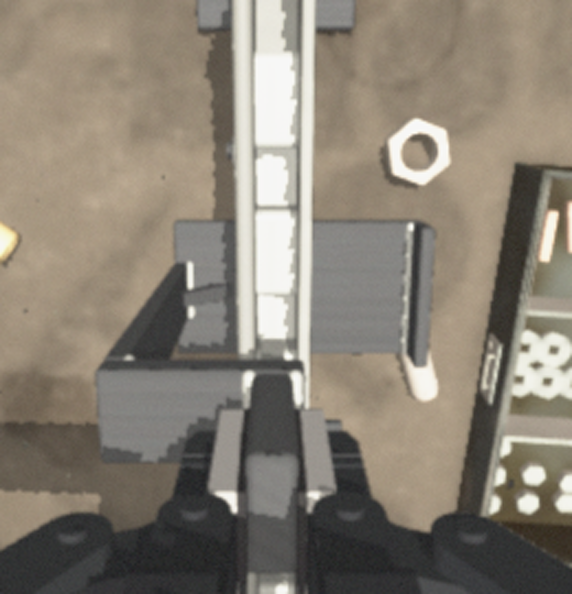

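View pics/s7.png

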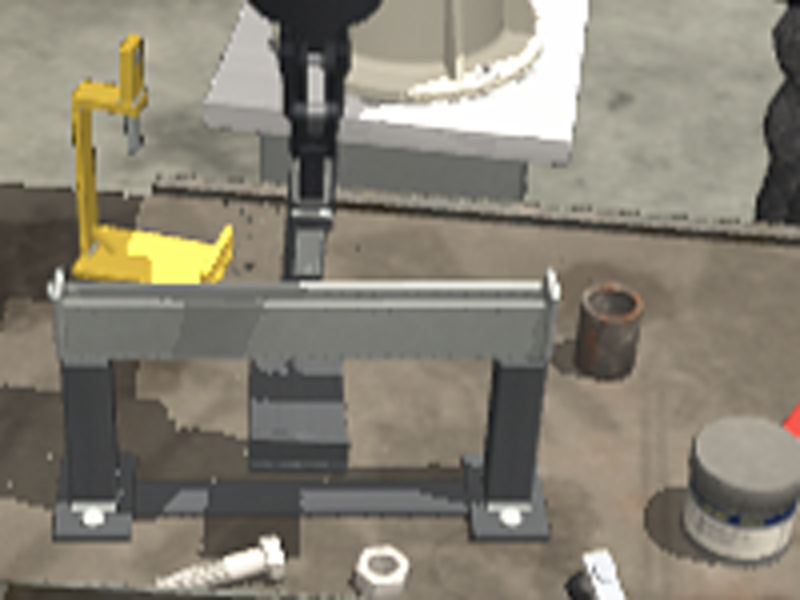

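Call:
carry_out(
  steps=[
    [[0, 0, 0.0012, 0.003, 0], [0, 0, 0.0016, 0.007, 0], [0, 0, 0.0016, 0.011, 0], [0, 0, 0.0016, 0.014, 0], [0, 0, 0.0016, 0.016, 0], [0, 0, 0.0016, 0.018, 0], [0, 0, 0.0016, 0.02, 0], [0, 0, 0.0016, 0.02, 0]],
  ],
)

```text
clock: 6.75
eef_pos: [634.0, 12.8, 397.3]
tcp_rot: [-3.138, 0.0, 1.761]
contact_force: [-0.4, -0.1, -6.9]
opening: 0.1
```

```bash
python3 chk.py w8
```

```text
6.75 [633.98  12.79 397.3 ] [-3.1384e+00  3.0000e-04  1.7612e+00] [-0.45 -0.12 -6.93] [-0.01 -0.04  0.05]
bar frame [1.2  5.82] tip z 167.69876066308808
```

View pics/w8.png

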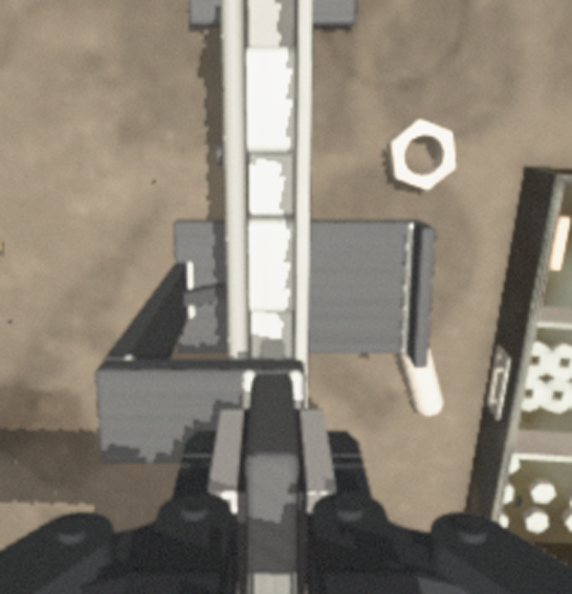

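Call:
carry_out(
  steps=[
    [[0, 0, 0, 0.003, 0], [0, 0, 0, 0.006, 0], [0, 0, 0, 0.008, 0], [0, 0, 0, 0.01, 0], [0, 0, 0, 0.011, 0], [0, 0, 0, 0.012, 0], [0, 0, 0, 0.012, 0]],
  ],
)

```text
clock: 7.5
eef_pos: [634.0, 12.8, 385.4]
tcp_rot: [-3.139, 0.0, 1.761]
contact_force: [-0.4, 0.5, -7.3]
opening: 0.106
```

Call:
carry_out(
  steps=[
    [[0, 0, 0, 0.001, 0], [0, 0, 0, 0.002, 0], [0, 0, 0, 0.003, 0], [0, 0, 0, 0.003, 0]],
  ],
)

```text
clock: 7.9
eef_pos: [633.9, 12.8, 382.2]
tcp_rot: [-3.138, 0.0, 1.761]
contact_force: [0.4, 0.2, -6.2]
opening: 0.106
```

Call:
carry_out(
  steps=[
    [[0, 0, 0, 0.001, 0], [0, 0, 0, 0.002, 0], [0, 0, 0, 0.003, 0], [0, 0, 0, 0.003, 0]],
  ],
)

```text
clock: 8.3
eef_pos: [633.8, 12.8, 379.0]
tcp_rot: [-3.138, 0.0, 1.761]
contact_force: [-0.1, -0.7, -7.0]
opening: 0.105
```

```bash
python3 chk.py w9
```

```text
8.3 [633.83  12.77 378.97] [-3.1379e+00  2.0000e-04  1.7612e+00] [-0.07 -0.72 -6.99] [-0.02 -0.02 -0.01]
bar frame [1.05 5.82] tip z 149.37441967882194
```

Tip 149 mm and no contact force, so it is well below the tooth tops and inside a notch. I'll go on down slowly.

Call:
carry_out(
  steps=[
    [[0, 0, 0, 0.002, 0], [0, 0, 0, 0.004, 0], [0, 0, 0, 0.005, 0], [0, 0, 0, 0.006, 0], [0, 0, 0, 0.006, 0]],
  ],
)

```text
clock: 8.85
eef_pos: [633.8, 12.8, 372.9]
tcp_rot: [-3.138, 0.0, 1.761]
contact_force: [0.7, -0.5, -7.9]
opening: 0.108
```

Call:
carry_out(
  steps=[
    [[0, 0, 0, 0.001, 0], [0, 0, 0, 0.0015, 0], [0, 0, 0, 0.002, 0], [0, 0, 0, 0.002, 0]],
  ],
)

```text
clock: 9.25
eef_pos: [633.8, 12.8, 371.1]
tcp_rot: [-3.138, 0.0, 1.761]
contact_force: [-0.9, -0.4, -4.3]
opening: 0.107
```

```bash
python3 chk.py w10
```

```text
9.25 [633.83  12.76 371.07] [-3.1379e+00  2.0000e-04  1.7612e+00] [-0.85 -0.38 -4.34] [ 0.01  0.16 -0.01]
bar frame [1.05 5.82] tip z 141.47475671316454
```

View pics/w10.png

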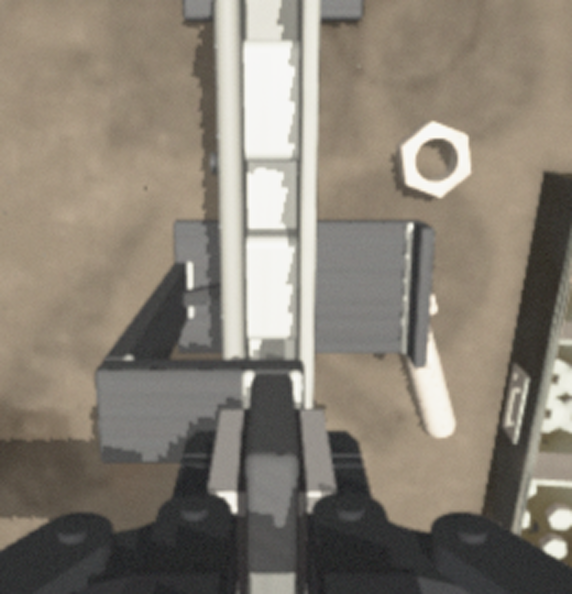

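Call:
carry_out(
  steps=[
    [[0, 0, 0, 0.0003, 0], [0, 0, 0, 0.0006, 0], [0, 0, 0, 0.0006, 0]],
  ],
)

```text
clock: 9.6
eef_pos: [633.8, 12.8, 371.0]
tcp_rot: [-3.138, 0.0, 1.761]
contact_force: [-2.0, 0.2, 0.3]
opening: 0.101
```

Call:
carry_out(
  steps=[
    [[15, 0, 0, 0, 0], [20, 0, 0, 0, 0], [30, 0, 0, 0, 0], [45, 0, 0, 0, 0], [60, 0, 0, 0, 0], [60, 0, 0, 0, 0], [60, 0, 0, 0, 0], [60, 0, 0, 0, 0]],
  ],
)

```text
clock: 10.4
eef_pos: [633.9, 12.7, 370.9]
tcp_rot: [-3.138, 0.0, 1.761]
contact_force: [0.1, 0.7, -0.2]
opening: 0.6
```

```bash
python3 chk.py w11; python3 - <<'E'
from h import *
save("s11",grab_frame("scene")["image"],(250,130,450,280),4)
E
```

```text
10.4 [633.87  12.74 370.93] [-3.1383e+00  2.0000e-04  1.7611e+00] [ 0.08  0.66 -0.15] [ 0.01 -0.07 -0.03]
bar frame [1.08 5.79] tip z 141.3271073686323
```

View pics/w11.png

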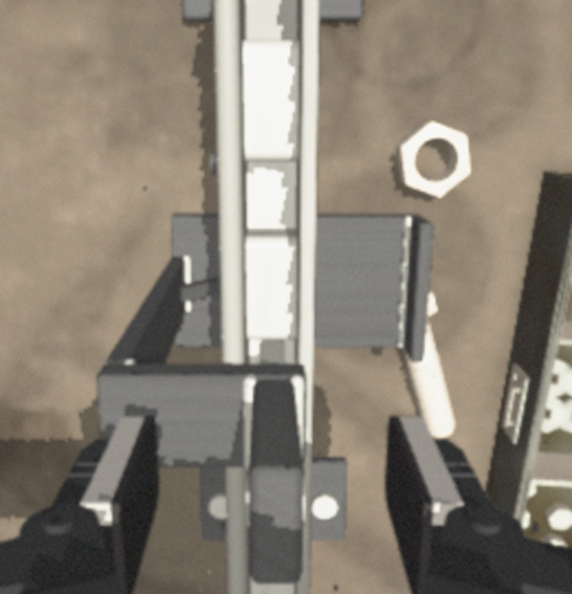

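View pics/s11.png

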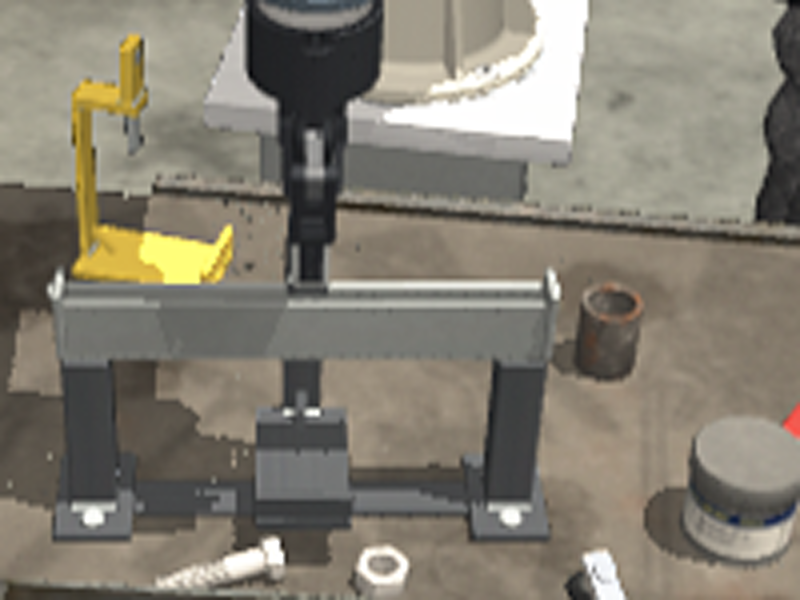

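Call:
carry_out(
  steps=[
    [[60, 0, 0, -0.01, 0], [60, 0, 0, -0.03, 0], [60, 0, 0, -0.06, 0], [60, 0, 0, -0.1, 0], [60, 0, 0, -0.13, 0], [60, 0, 0, -0.13, 0], [60, 0, 0, -0.13, 0]],
  ],
)

```text
clock: 11.2
eef_pos: [634.2, 12.9, 502.2]
tcp_rot: [-3.14, 0.001, 1.761]
contact_force: [-0.8, 0.2, -0.6]
opening: 0.598
```

```bash
python3 - <<'E'
from h import *
s=r.sense(); print(s["clock"],s["eef_pos"],s["contact_force"])
f=grab_frame("wrist");c=cam(f,s);im=f["image"].copy()
for b in BR: drawbox(im,c,TP(b,633.9,12.7,.19)+[0,0,36],(0,255,0))
save("w12",im); save("w12r",f["image"],(200,80,460,330),3)
save("s12",grab_frame("scene")["image"],(250,130,450,280),4)
E
```

```text
11.2 [634.19325925  12.86980974 502.22971783] [-0.7537827   0.23257424 -0.62221923]
```

View pics/w12.png

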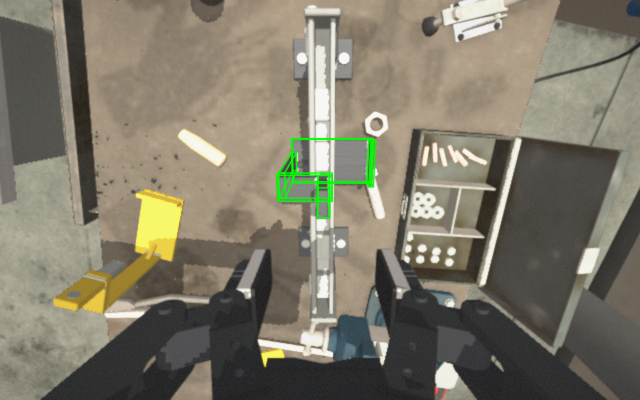

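View pics/s12.png

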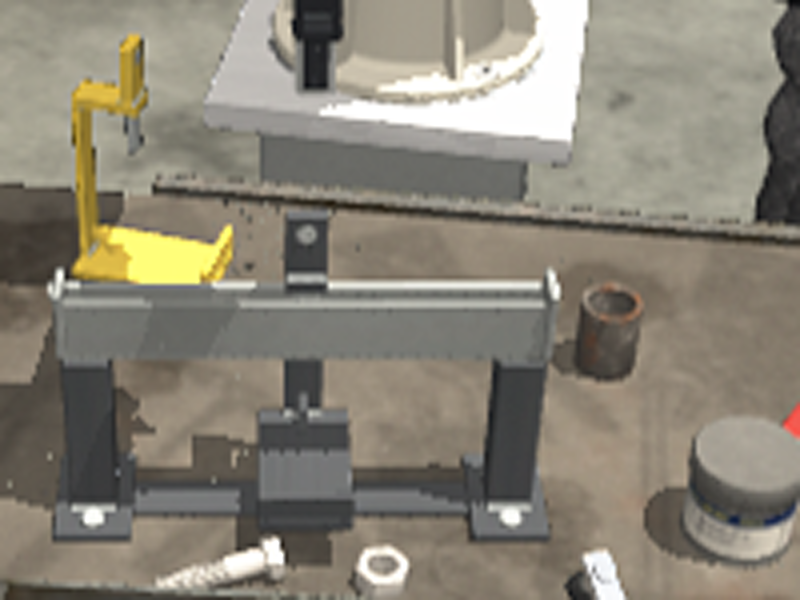

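Call:
carry_out(
  steps=[
    [[60, 0, 0, 0, 0], [60, 0, 0, 0, 0], [60, 0, 0, 0, 0], [60, 0, 0, 0, 0], [60, 0, 0, 0, 0], [60, 0, 0, 0, 0], [60, 0, 0, 0, 0], [60, 0, 0, 0, 0]],
  ],
)

```text
clock: 12.1
eef_pos: [633.9, 12.8, 500.2]
tcp_rot: [-3.137, -0.0, 1.761]
contact_force: [0.6, 0.6, 0.2]
opening: 0.603
```

```bash
python3 - <<'E'
from h import *
import time
P=[]
for i in range(6):
    a=grab_frame("scene")["image"]; P.append(a[195:270,300:350].astype(np.float32).mean(2)); 
b=cv2.imread("pics/s12.png")
for p in P[1:]: print(cv2.phaseCorrelate(P[0],p))
save("s13",a,(250,130,450,280),4)
E
```

```text
((0.054843943427961506, 0.5413807048496437), 0.9946807273864746)
((0.07599703576906691, 0.5583680172840104), 0.997107516225179)
((0.0424197717125665, 0.5479084804886014), 0.989124125734965)
((0.049147927414068704, 0.5210175938187547), 1.008248609352112)
((-0.005174843419045061, 0.5084922121862192), 1.0057707587560019)
```

View pics/s13.png

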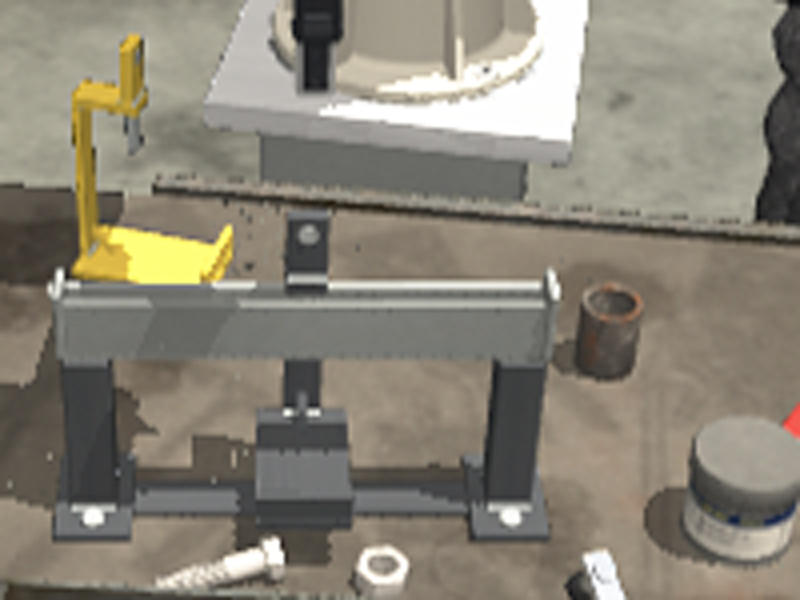

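There may be a slight sway, so I'll wait for it to settle; there is plenty of time.

Call:
carry_out(
  steps=[
    [[60, 0, 0, 0, 0], [60, 0, 0, 0, 0], [60, 0, 0, 0, 0], [60, 0, 0, 0, 0], [60, 0, 0, 0, 0], [60, 0, 0, 0, 0], [60, 0, 0, 0, 0], [60, 0, 0, 0, 0]],
  ],
)

```text
clock: 13.2
eef_pos: [633.9, 12.9, 500.1]
tcp_rot: [-3.137, -0.0, 1.761]
contact_force: [0.2, 0.2, -0.6]
opening: 0.597
```

Call:
carry_out(
  steps=[
    [[60, 0, 0, 0, 0], [60, 0, 0, 0, 0], [60, 0, 0, 0, 0], [60, 0, 0, 0, 0], [60, 0, 0, 0, 0], [60, 0, 0, 0, 0], [60, 0, 0, 0, 0], [60, 0, 0, 0, 0]],
  ],
)

```text
clock: 14.0
eef_pos: [633.9, 12.9, 500.1]
tcp_rot: [-3.137, -0.0, 1.761]
contact_force: [0.4, -1.0, -0.1]
opening: 0.598
```

Call:
carry_out(
  steps=[
    [[60, 0, 0, 0, 0], [60, 0, 0, 0, 0], [60, 0, 0, 0, 0], [60, 0, 0, 0, 0], [60, 0, 0, 0, 0], [60, 0, 0, 0, 0], [60, 0, 0, 0, 0], [60, 0, 0, 0, 0]],
  ],
)

```text
clock: 14.8
eef_pos: [633.9, 12.9, 500.1]
tcp_rot: [-3.137, -0.0, 1.761]
contact_force: [-0.2, 0.6, -0.4]
opening: 0.601
```

```bash
python3 - <<'E'
from h import *
P=[];Q=[]
for i in range(16):
    a=grab_frame("scene")["image"].astype(np.float32).mean(2); P.append(a[215:262,305:350]); Q.append(a[195:270,370:400])
w=cv2.createHanningWindow(P[0].shape[::-1],cv2.CV_32F);v=cv2.createHanningWindow(Q[0].shape[::-1],cv2.CV_32F)
for p,q in zip(P[1:],Q[1:]): print(np.round(cv2.phaseCorrelate(P[0],p,w)[0],2),np.round(cv2.phaseCorrelate(Q[0],q,v)[0],2))
E
```

```text
[0.49 0.02] [0.   0.51]
[ 0.47 -0.01] [-0.03  0.59]
[0.49 0.01] [-0.03  0.71]
[ 0.48 -0.  ] [-0.03  0.67]
[ 0.49 -0.02] [0.01 0.7 ]
[ 0.48 -0.01] [0.08 0.75]
[ 0.51 -0.01] [0.19 0.67]
[ 0.5 -0. ] [0.28 0.7 ]
[0.5 0. ] [0.45 0.61]
[ 0.5  -0.02] [0.63 0.66]
[ 0.49 -0.01] [0.73 0.97]
[0.49 0.02] [0.89 1.18]
[ 0.51 -0.01] [1.03 1.15]
[0.52 0.  ] [1.07 1.23]
[0.5  0.01] [1.08 1.44]
```

The bracket itself is still, but the reference patch changed. I'll check what caused that.

```bash
python3 - <<'E'
from h import *
a=np.mean([grab_frame("scene")["image"].astype(np.float32).mean(2) for i in range(3)],0)
for i in range(6): grab_frame("scene")
b=np.mean([grab_frame("scene")["image"].astype(np.float32).mean(2) for i in range(3)],0)
d=abs(a-b); print(d.mean(),d.max())
ys,xs=np.where(d>12); print(len(xs),list(zip(xs,ys))[:20])
d2=d[195:270,370:400];print(d2.max(), a[195:270,370:400].std())
o=cv2.imread("pics/scene0.png").astype(np.float32).mean(2)
for n,(x,y,w,h) in dict(pipe=(385,195,35,32),tin=(415,228,45,45),nut=(332,260,28,24),bolt=(285,258,40,26)).items():
    win=cv2.createHanningWindow((w,h),cv2.CV_32F); print(n,np.round(cv2.phaseCorrelate(o[y:y+h,x:x+w],b[y:y+h,x:x+w].astype(np.float32),win),2))
t=grab_frame("top")["image"];save("t14",t,(200,130,400,270),4)
save("s14",grab_frame("scene")["image"])
E
```

```text
0.24806197 3.2222214
0 []
1.2222252 37.583397Traceback (most recent call last):
  File "<stdin>", line 10, in <module>
    return _wrapfunc(a, 'round', decimals=decimals, out=out)
    return _wrapit(obj, method, *args, **kwds)
    conv = _array_converter(obj)
ValueError: setting an array element with a sequence. The requested array has an inhomogeneous shape after 1 dimensions. The detected shape was (2,) + inhomogeneous part.
```

The largest pixel difference between frame sets is 3 grey levels, so nothing is moving; the drift was a phase-correlation artefact. In s13 the pipe, tin, nut and bolt sit at the same pixels as in the first picture. Handing in.

```bash
python3 - <<'E'
from rig import workorder
print(workorder.sign_off())
E
```

```text
the job is handed in; nothing more can be done
None
```

The bracket is hanging on the load bar, released, and the job was handed in at about 16 s of the 61 s allowed. The sign-off gives no verdict.

**What I did:** I gripped the dark bracket across the thin faces of its lug. I lifted it about 84 mm, squared it to the bar and passed its foot under the channel with the tongue over the lip. I then lowered it into the notch nearest the middle, found from the wrist and top pictures. It went straight in, so no feeling along the channel was needed.

**Last checks:**
- **Seating:** the tongue touched bottom with the tip at about 141 mm, worked out from the arm's height, against 141 mm for fully seated. I did not measure the height again after release.
- **Force:** no sign of pushing on the bar. The end-of-move readings stayed within about 8 N, mostly the bracket's own weight, and the bar had taken that weight before I opened the jaws.
- **Plumb and square:** the bracket model, drawn plumb and square to the bar, matched the wrist picture after I backed off. I saw no lean beyond a degree or two.
- **At rest:** the bracket did not move between frames before hand-in, and the gripper was about 130 mm above it.
- **Bystanders:** the pipe, tin, nut and bolt look unmoved in the pictures.

**Checks that failed or disagreed:**
- The wrist calibration was about 5 px off along the bar direction.
- A 1.5 mm cross-channel mismatch showed in the picture, and I corrected it before lowering.
- One motion check showed a false drift on a fixed patch; direct frame differences showed nothing moving.
- My numerical check of the bystanders crashed, so that result is by eye only. The nozzle was not in that last scene view, though the wrist picture after backing off shows it lying on the table.

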